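# Set the culture bottle caps for the night

### The arm

A 6-joint arm with a two-finger parallel gripper is mounted at the origin on the work surface. World frame = base frame: x ahead of the robot, y to its left, z up, the work surface at z = 0. Lengths are in m, angles in rad, forces in N, time in s.
With the tool pointing down it reaches from about 0.25 to 0.775 m from the base axis. Payload 8.9 kg.
Tool frame: the origin (TCP) lies at the very end of the fingers, on their centre line; the grasp point (between the pads) lies 19 mm behind it (r.hold_point_z is the x of the grasp point in the tool frame, in m); x points along the fingers, y is the direction in which the jaws open and shut, and the axes are right-handed (so a half turn about x gives the same grasp; the last joint's range is limited). The gripper opens to 85 mm and grips with 20 to 120 N. Pads are 22 mm wide; open, the fingers measure 114 mm over their backs; the gripper's body (76 mm by 85 mm) begins 54 mm behind the grasp point. The pads swing forward as they close: fully open they stand 13 mm farther back than shut.
Start: joints at [-1.287, 0.291, -0.153, 1.127, 0, 1.431], TCP at [0.215, -0.479, 0.231] pointing down, gripper open.
Joint ranges: [-2.52, 2.52], [-0.91, 1.74], [-1.3, 1.37], [-1.96, 2.02], [-1.52, 1.47], [-3.14, 3.14]. Speed limits (rad/s): [2.22, 2.22, 2.79, 3.14, 3.14, 3.14].

### API

Orientations are given as a unit quaternion [x, y, z, w].
In Python, from workcell import status, vision, r gives the robot as it stands. The module is installed in compiled form; this text tells all that it offers.
- The arm moves only by the tool apply_moves, never from a script. Its argument "moves" is a list of rows, each a list of 3 entries, a list of its own where there are three numbers: the turn, a rotation vector about the tool's x, y, z in degrees, then the shift along the tool's x, y, z in mm, then the closure, from 0 (fully open) to 1 (shut). In form: [[[wx, wy, wz], [tx, ty, tz], hand], ...]. A call has 1 to 20 rows; each row is the pose to reach, as a shift and turn from the pose measured when the call began, along the tool's axes at that moment; what a row does not reach only later rows make up. A row lasts 1/8 s, in which the tool goes at most 62.5 mm and 10.7 degrees, less where a joint would pass 70% of its speed; a pose out of reach is approached as far as the arm can. A call with a gripper value outside its range is refused whole. The fingers move at their own pace and stop on an object; "force" is the grip in N (left out, the last holds). Time passes only in rows, so rows that repeat a pose let the fingers close. It gives the time, the measured TCP pose, the force and the opening at its end, in the units of the state.
- status.observe(): the state, without advancing time (a new reading comes with each control period).
- vision.capture(name): name is "scene" or "side" or "wrist"; returns (picture, depth): 400x640x3 uint8, red, green, blue; 400x640 float32, m along the optical axis (not along the pixel's ray), 0 where there is no reading.
- vision.camera_info(name): a dict with "camera_matrix" (3x3 intrinsics, pixels), "xyz" and "attitude" of the camera in the world. Camera axes: x right, y up, looking along -z (the intrinsics and any distortion apply to the point x, -y, -z); pixel columns grow to the right and rows downward; lengths in m; the calibration is good to about 2 mm. A picture is of the moment at which its call begins: read the wrist's pose just before it. camera_info takes no time and is no camera call; for the wrist camera it gives the pose at the moment of the call.
- r.job_done(): hands the job in, once; it reports no verdict.
The state is a dict: "t": time; "q": joint angles; "qvel": joint speeds; "joint_torque": joint torques, N m; "eef_pos": TCP position; "orientation": TCP orientation; "ft_force": force on the tool from outside, world axes, zero at the start; "moment": the same for the moment, N m; "finger_gap": opening from 0.0 (shut) to 1.0 (fully open).
Only numpy, scipy, OpenCV 4.12 (cv2) and the standard library are available. Lean on these libraries where they do the work, as an engineer would, in place of code of your own. Each camera call takes 0.05 s, during which the arm holds its last target. There are 200 camera calls.

### The job

On the lab bench stand three amber culture bottles with push-on vent caps. Press the orange cap down until it is fully home, and pull the blue cap straight up to its vented stop, where it stays on the bottle. Leave the green cap just as it is.

Things in the scene. Friction and masses are not known exactly. Their poses are not given: they have to be found in the camera images.
- orange_cap_center (a point): Centre of the orange ribbed cap, an upright cylinder 36 mm across, 30 mm high (top 15 mm above this point), on an amber bottle's neck. All three caps slide only up and down by 22 mm: centre 119 mm above the bench when home, 141 mm at the upper, vented stop; they cannot come off. About 6 N moves one; it stays where it is left. This one starts 16 to 22 mm above home.
- blue_cap_center (a point): Centre of the blue cap, same size and slide as the orange one (centre 119 mm above the bench when home, 141 mm vented). It starts within 3 mm of home. Each bottle stands fast in a dark base fixed to the bench, 84 mm across; body 62 mm across up to 70 mm high, tapering to a 27 mm neck at 90 mm. Bottles stand at least 130 mm apart, in any order.
- green_cap_center (a point): Centre of the green cap on the third bottle, same make as the others. It may start anywhere between home (119 mm above the bench) and vented (141 mm) and is to be left as it is.

How it is judged:
By the outcome, as a careful person would: the job done as asked, in the order asked, and still so for the second after the job is handed in, with the robot touching nothing.
It also fails if it takes over 38 s, if anything falls off the work surface, if the arm or the gripper's body presses on something with over 40 N, if the wrist force passes 120 N, or if a joint passes its speed limit or range.

## Working session

There is one attempt and no reset: what is moved stays moved. The work goes in short steps, Python scripts to look and compute and a tool call to move; the robot and the scene stay as the last step left them, time stands still between calls to the robot, and variables do not carry over. Pictures are saved under pics/ and viewed, on a budget of 10 in all, crops included, one or two more only if the job needs it, and the job is handed in when it is done.

Besides the shell and the picture viewer there is one more tool, called after "Request:" as a command line: name --argument value ..., lists and objects as JSON in quotes. apply_moves: Moves the arm, as the interface text tells. Its arguments: {"type":"object","properties":{"moves":{"type":"array"},"force":{"type":"number"}},"required":["moves"]}

```bash
mkdir -p pics
cat > h.py <<'E'
import numpy as np, cv2
from scipy.spatial.transform import Rotation as R
from workcell import status, vision, r
def cap(n):
    info=vision.camera_info(n); im,d=vision.capture(n); return info,im,d
def cloud(info,d):
    K=np.array(info["camera_matrix"]); v,u=np.mgrid[:d.shape[0],:d.shape[1]]
    P=np.stack([(u-K[0,2])/K[0,0]*d,-(v-K[1,2])/K[1,1]*d,-d],-1)
    a=np.array(info["attitude"]); M=R.from_quat(a).as_matrix() if a.size==4 else a
    return P@M.T+np.array(info["xyz"])
E
python3 - <<'E'
from h import *
print(status.observe(), r.hold_point_z)
for n in("scene","side"):
    i,im,d=cap(n); print(n,i); cv2.imwrite(f"pics/{n}0.png",im[...,::-1]); P=cloud(i,d)
    np.savez(f"{n}0.npz",im=im,d=d,P=P)
    h=cv2.cvtColor(im,cv2.COLOR_RGB2HSV)
    for c,lo,hi in(("orange",5,18),("green",40,85),("blue",95,130)):
        m=(h[...,0]>=lo)&(h[...,0]<=hi)&(h[...,1]>110)&(h[...,2]>60)&(d>0)&(P[...,2]>.1)&(P[...,2]<.17)
        if m.sum()<20: print(c,m.sum()); continue
        p=P[m]; print(c,m.sum(),np.argwhere(m).mean(0)[::-1],p.min(0).round(4),p.max(0).round(4),np.percentile(p[:,2],[2,50,98]).round(4))
E
```

```text
{'t': 0.0, 'q': array([-1.28732448e+00,  2.91276244e-01, -1.54136797e-01,  1.12671822e+00,
       -2.88364545e-06,  1.43150689e+00]), 'qvel': array([ 6.55064929e-04,  3.53181484e-04, -1.73559835e-04,  7.94980003e-05,
        3.37453789e-04, -9.66803523e-04]), 'joint_torque': array([ 3.43890933e-03, -5.37145686e+01,  3.31366253e+01,  1.60226208e-02,
        1.57653599e-04, -1.42488960e-05]), 'eef_pos': array([ 0.21527694, -0.47833643,  0.23073051]), 'orientation': array([-0.69133296, -0.14882872,  0.69140298, -0.14788738]), 'ft_force': array([0.24357652, 0.18947543, 0.56542752]), 'moment': array([-0.00478075, -0.00193326, -0.02365235]), 'finger_gap': 0.9983504509774062} -0.0187
scene {'camera_matrix': array([[497.35982153,   0.        , 321.71219738],
       [  0.        , 497.35982153, 212.99318378],
       [  0.        ,   0.        ,   1.        ]]), 'xyz': array([1.1523173 , 0.32204613, 0.92028942]), 'attitude': array([0.18975172, 0.30128979, 0.80324602, 0.47750873])}
orange 635 [171.75748031 120.76850394] [ 0.1214 -1.164   0.1067] [0.8771 0.4004 0.17  ] [0.1244 0.155  0.1688]
gre
[... 151 characters left out ...]
.4995 0.196  0.1   ] [0.6607 0.6503 0.1362] [0.1001 0.1021 0.1339]
side {'camera_matrix': array([[483.82445089,   0.        , 321.17434191],
       [  0.        , 483.82445089, 197.06474299],
       [  0.        ,   0.        ,   1.        ]]), 'xyz': array([0.16610589, 0.68943044, 0.62650867]), 'attitude': array([-0.11966488,  0.46962512,  0.84428751, -0.22871634])}
orange 1423 [500.37526353 205.82712579] [ 0.0078 -1.1631  0.1001] [0.9092 0.4347 0.17  ] [0.1023 0.1511 0.1692]
green 762 [316.02755906 115.53674541] [ 0.5606 -0.5169  0.1003] [ 0.8871 -0.1609  0.1655] [0.108  0.1601 0.1631]
blue 529 [275.23440454 271.81663516] [0.4959 0.1956 0.1001] [0.7439 0.301  0.1359] [0.1076 0.1313 0.1345]
```

View pics/scene0.png

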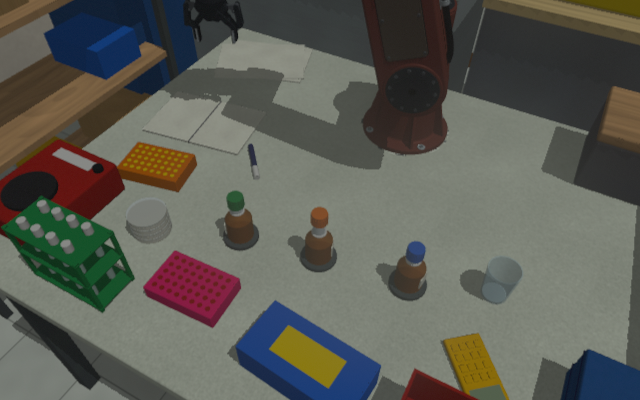

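View pics/side0.png

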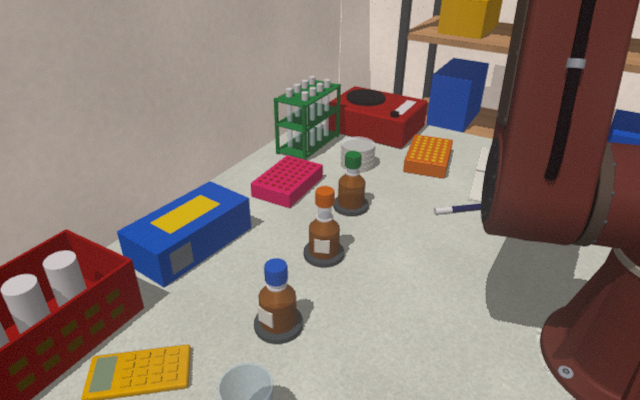

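The scene view shows green at (236,200), orange at (320,217) and blue at (416,251). The side view shows green at (353,160), orange at (325,198) and blue at (276,273). Next I locate each cap.

```bash
cat >> h.py <<'E'
from scipy.optimize import least_squares
HUE=dict(orange=(3,18),green=(40,90),blue=(100,130))
def fit(P,im,d,c,box):
    u0,u1,v0,v1=box; h=cv2.cvtColor(im,cv2.COLOR_RGB2HSV); m=np.zeros(d.shape,bool); m[v0:v1,u0:u1]=1
    lo,hi=HUE[c]; m&=(h[...,0]>=lo)&(h[...,0]<=hi)&(h[...,1]>130)&(d>0)&(P[...,2]>.095)&(P[...,2]<.18)
    p=P[m]; zt=np.percentile(p[:,2],97); top=p[p[:,2]>zt-.004]; side=p[(p[:,2]<zt-.006)&(p[:,2]>zt-.028)]
    t=np.median(top[:,2]); x0=top[:,:2].mean(0)
    s=least_squares(lambda x:np.hypot(*(side[:,:2]-x).T)-.018,x0,loss="soft_l1",f_scale=.001) if len(side)>5 else None
    print(c,len(top),"top z",t.round(4),"centroid",x0.round(4),"mid",((top[:,:2].min(0)+top[:,:2].max(0))/2).round(4),"sidefit",None if s is None else s.x.round(4),len(side))
E
python3 - <<'E'
from h import *
B={"scene":dict(green=(222,250,188,215),orange=(305,335,203,235),blue=(400,432,238,268)),
"side":dict(green=(340,365,148,172),orange=(310,340,183,212),blue=(260,292,257,292))}
for n in B:
    z=np.load(n+"0.npz")
    for c in B[n]: fit(z["P"],z["im"],z["d"],c,B[n][c])
E
```

```text
green 2 top z 0.1387 centroid [ 0.5903 -0.1864] mid [ 0.5903 -0.1864] sidefit None 0
orange 137 top z 0.1542 centroid [0.547  0.0066] mid [0.5467 0.0062] sidefit [0.5444 0.005 ] 80
blue 137 top z 0.1334 centroid [0.5175 0.2127] mid [0.5173 0.2126] sidefit None 5
green 79 top z 0.1386 centroid [ 0.5782 -0.1788] mid [ 0.5771 -0.1812] sidefit [ 0.5748 -0.1827] 14
orange 156 top z 0.1535 centroid [0.5429 0.0094] mid [0.543  0.0076] sidefit [0.544  0.0069] 174
blue 275 top z 0.1333 centroid [0.5137 0.2159] mid [0.5144 0.2143] sidefit [0.5152 0.2136] 219
```

```bash
cat >> h.py <<'E'
def plan(t):
    s=status.observe(); M=R.from_quat(s["orientation"]).as_matrix(); print("pos",s["eef_pos"].round(4),"t",s["t"],"axes\n",M.round(4))
    print("shift mm",(M.T@(np.array(t)-s["eef_pos"])*1000).round(1))
E
python3 -c "
from h import *
plan([.5445,.0065,.190]);plan([.5445,.0065,.230])"
```

```text
pos [ 0.2153 -0.4784  0.2308] t 0.1 axes
 [[-3.000e-04  4.103e-01 -9.120e-01]
 [ 1.100e-03 -9.120e-01 -4.103e-01]
 [-1.000e+00 -1.200e-03 -2.000e-04]]
shift mm [  41.3 -307.1 -499.1]
pos [ 0.2153 -0.4784  0.2308] t 0.1 axes
 [[-3.000e-04  4.103e-01 -9.120e-01]
 [ 1.100e-03 -9.120e-01 -4.103e-01]
 [-1.000e+00 -1.200e-03 -2.000e-04]]
shift mm [   1.3 -307.1 -499.1]
```

Request:
apply_moves --moves '[[[-5.5,0,0],[0,-25.6,-41.6],1],[[-11,0,0],[0,-51.2,-83.2],1],[[-16.5,0,0],[0,-76.8,-124.8],1],[[-22,0,0],[0,-102.4,-166.4],1],[[-27.5,0,0],[0,-128,-208],1],[[-33,0,0],[0,-153.6,-249.6],1],[[-38.5,0,0],[0,-179.2,-291],1],[[-44,0,0],[0,-204.8,-332.7],1],[[-49.5,0,0],[0,-230.3,-374.3],1],[[-55,0,0],[10,-256,-416],1],[[-60.5,0,0],[20,-281.5,-457.5],1],[[-66,0,0],[30,-307,-499],1],[[-66,0,0],[40,-307,-499],1],[[-66,0,0],[40,-307,-499],1]]' --force 40

```text
t: 1.85
eef_pos: [0.5433, 0.0064, 0.1901]
orientation: [0.499, 0.502, -0.5, 0.5]
ft_force: [-0.7, -0.6, -1.0]
finger_gap: -0.0
```

Run:
```python
from h import *
s=status.observe(); print(s["q"].round(2),s["ft_force"],s["finger_gap"])
plan([.5445,.0065,.160])
i,im,d=cap("wrist"); a=im
i,im,d=cap("side"); P=cloud(i,d)
cv2.imwrite("pics/w1.png",np.hstack([cv2.resize(a,(400,250)),cv2.resize(im[100:225,225:425],(400,250))])[...,::-1])
```

```text
[-0.12  0.35 -0.17  1.05  0.    1.44] [-0.65329495 -0.59493988 -0.97214419] -0.00043866704278543113
pos [0.5433 0.0064 0.1901] t 1.85 axes
 [[-0.0029  1.      0.0038]
 [ 0.0011  0.0038 -1.    ]
 [-1.     -0.0029 -0.0011]]
shift mm [30.1  1.3 -0.1]
```

View pics/w1.png

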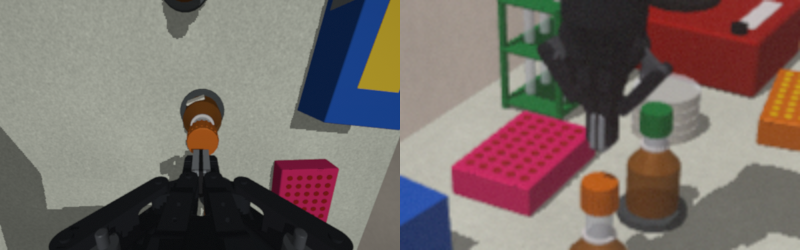

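Wrist view: the fingertips (202,160) line up with the orange cap (203,140). Side view: the tip (crop 603,145) is above the cap (600,180). Now I press.

Request:
apply_moves --moves '[[[0,0,0],[12,1.3,0],1],[[0,0,0],[24,1.3,0],1],[[0,0,0],[32,1.3,0],1],[[0,0,0],[36,1.3,0],1],[[0,0,0],[40,1.3,0],1],[[0,0,0],[44,1.3,0],1],[[0,0,0],[48,1.3,0],1],[[0,0,0],[51,1.3,0],1]]'

```text
t: 2.95
eef_pos: [0.5449, 0.0056, 0.1404]
orientation: [0.499, 0.501, -0.499, 0.5]
ft_force: [-2.8, -0.8, 5.4]
finger_gap: -0.001
```

Request:
apply_moves --moves '[[[0,0,0],[3,0,0],1],[[0,0,0],[5,0,0],1],[[0,0,0],[7,0,0],1],[[0,0,0],[8,0,0],1],[[0,0,0],[8,0,0],1]]'

```text
t: 3.58
eef_pos: [0.5451, 0.0056, 0.1337]
orientation: [0.5, 0.501, -0.499, 0.501]
ft_force: [-7.7, -0.1, 19.4]
finger_gap: 0.001
```

Force has climbed to 19 N at z=0.1337, so the cap is at the stop. I'll press slightly harder to confirm.

Request:
apply_moves --moves '[[[0,0,0],[2,0,0],1],[[0,0,0],[3,0,0],1],[[0,0,0],[3,0,0],1]]'

```text
t: 3.95
eef_pos: [0.5453, 0.0055, 0.1334]
orientation: [0.5, 0.5, -0.499, 0.501]
ft_force: [-13.5, -0.3, 34.1]
finger_gap: 0.003
```

Request:
apply_moves --moves '[[[0,0,0],[-10,0,0],1],[[0,0,0],[-35,0,0],1],[[0,0,0],[-66,0,0],1],[[0,0,0],[-66,-5,-35],0],[[0,0,0],[-66,-10,-70],0],[[0,0,0],[-66,-15,-105],0],[[0,0,0],[-66,-20,-140],0],[[0,0,0],[-66,-25,-175],0],[[0,0,0],[-66,-30,-208],0],[[0,0,0],[-66,-30,-208],0],[[0,0,0],[-66,-30,-208],0]]'

```text
t: 5.32
eef_pos: [0.5148, 0.2132, 0.1992]
orientation: [0.5, 0.5, -0.499, 0.501]
ft_force: [0.8, 1.0, 0.8]
finger_gap: 1.0
```

Run:
```python
from h import *
s=status.observe(); print(s["q"].round(2),s["ft_force"],s["finger_gap"])
plan([.5155,.2135,.100])
i,im,d=cap("wrist"); P=cloud(i,d); a=im
h=cv2.cvtColor(im,cv2.COLOR_RGB2HSV)
fit(P,im,d,"blue",(200,440,100,399))
i,im,d=cap("scene"); fit(cloud(i,d),im,d,"orange",(305,335,203,235)); 
i,im,d=cap("side"); fit(cloud(i,d),im,d,"orange",(310,340,183,218)); fit(cloud(i,d),im,d,"green",(340,365,148,172))
cv2.imwrite("pics/w2.png",np.hstack([cv2.resize(a,(400,250)),cv2.resize(im[150:300,200:440],(400,250))])[...,::-1])
```

```text
[ 0.26  0.37 -0.13  1.07 -0.    1.83] [0.83171237 0.99055814 0.77876902] 1.0003711845733225
pos [0.5148 0.2132 0.1992] t 5.325 axes
 [[ 2.1e-03  1.0e+00  3.0e-03]
 [-2.0e-04  3.0e-03 -1.0e+00]
 [-1.0e+00  2.1e-03  2.0e-04]]
shift mm [99.2  0.5 -0.3]
blue 1421 top z 0.1339 centroid [0.5162 0.2139] mid [0.5161 0.2133] sidefit [0.5164 0.2125] 271
orange 136 top z 0.1329 centroid [0.5467 0.0058] mid [0.5472 0.0055] sidefit [0.5446 0.0047] 111
orange 108 top z 0.1327 centroid [0.5385 0.0072] mid [0.5398 0.0084] sidefit [0.5439 0.0067] 136
green 77 top z 0.1389 centroid [ 0.5782 -0.1787] mid [ 0.5789 -0.1801] sidefit [ 0.5786 -0.1824] 49
```

View pics/w2.png

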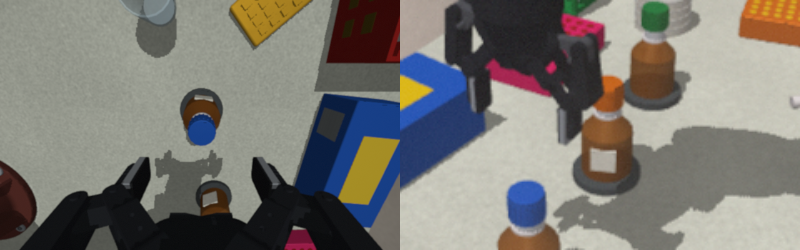

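Wrist view: the blue cap (201,130) sits centred between the open fingers (130 and 270). The depth fit puts it at (0.516, 0.213) with its top at 0.134. The orange top is at 0.133, so it is home. Descending and gripping.

Request:
apply_moves --moves '[[[0,0,0],[20,1,0],0],[[0,0,0],[40,1,0],0],[[0,0,0],[60,1,0],0],[[0,0,0],[75,1,0],0],[[0,0,0],[88,1,0],0],[[0,0,0],[96,1,0],0],[[0,0,0],[96,1,0],0],[[0,0,0],[96,1,0],0.9],[[0,0,0],[96,1,0],0.9],[[0,0,0],[96,1,0],0.9],[[0,0,0],[96,1,0],0.9],[[0,0,0],[96,1,0],0.9],[[0,0,0],[96,1,0],0.9]]' --force 50

```text
t: 7.1
eef_pos: [0.5161, 0.2127, 0.1037]
orientation: [0.5, 0.5, -0.499, 0.501]
ft_force: [-1.3, 0.0, 4.9]
finger_gap: 0.407
```

Request:
apply_moves --moves '[[[0,0,0],[-3,0,0],0.9],[[0,0,0],[-7,0,0],0.9],[[0,0,0],[-11,0,0],0.9],[[0,0,0],[-15,0,0],0.9],[[0,0,0],[-19,0,0],0.9],[[0,0,0],[-22,0,0],0.9],[[0,0,0],[-24,0,0],0.9],[[0,0,0],[-24,0,0],0.9]]'

```text
t: 8.1
eef_pos: [0.516, 0.2127, 0.1262]
orientation: [0.5, 0.5, -0.499, 0.501]
ft_force: [7.3, 3.5, -22.3]
finger_gap: 0.406
```

Wrist force rose to 22 N after 22.5 mm of travel, so the cap is at its stop. I'll pull slightly more, relax, release, and retreat upward.

Request:
apply_moves --moves '[[[0,0,0],[-3,0,0],0.9],[[0,0,0],[-3,0,0],0.9]]'

```text
t: 8.35
eef_pos: [0.516, 0.2127, 0.1265]
orientation: [0.499, 0.5, -0.5, 0.5]
ft_force: [13.0, 4.2, -36.2]
finger_gap: 0.401
```

Request:
apply_moves --moves '[[[0,0,0],[0,0,0],0.9],[[0,0,0],[0,0,0],0.4],[[0,0,0],[0,0,0],0],[[0,0,0],[0,0,0],0],[[0,0,0],[0,0,0],0],[[0,0,0],[0,0,0],0],[[0,0,0],[-20,0,0],0],[[0,0,0],[-50,0,0],0],[[0,0,0],[-90,0,0],0],[[0,0,0],[-120,0,0],0],[[0,0,0],[-120,0,0],0]]'

```text
t: 9.72
eef_pos: [0.5173, 0.2131, 0.2488]
orientation: [0.501, 0.5, -0.498, 0.501]
ft_force: [0.3, 0.6, -0.7]
finger_gap: 0.998
```

Run:
```python
from h import *
i,im,d=cap("wrist"); fit(cloud(i,d),im,d,"blue",(200,440,100,399)); a=im
for n,B in {"scene":dict(orange=(305,335,203,235),blue=(400,432,228,268)),"side":dict(green=(340,365,148,172),orange=(310,340,183,218),blue=(260,292,240,292))}.items():
    i,im,d=cap(n); P=cloud(i,d)
    for c in B: fit(P,im,d,c,B[c])
cv2.imwrite("pics/w3.png",np.hstack([cv2.resize(a,(400,250)),cv2.resize(im[140:340,160:480],(400,250))])[...,::-1])
```

```text
blue 1144 top z 0.1557 centroid [0.5161 0.2138] mid [0.5158 0.2132] sidefit [0.5165 0.2125] 191
orange 147 top z 0.1329 centroid [0.5468 0.0061] mid [0.5467 0.006 ] sidefit [0.5446 0.0048] 109
blue 162 top z 0.1549 centroid [0.5181 0.2122] mid [0.5183 0.2125] sidefit [0.5143 0.2117] 12
green 81 top z 0.1388 centroid [ 0.5783 -0.1789] mid [ 0.5779 -0.1801] sidefit [ 0.5775 -0.1827] 28
orange 155 top z 0.1325 centroid [0.5427 0.0096] mid [0.5428 0.0082] sidefit [0.544  0.0068] 174
blue 270 top z 0.155 centroid [0.5141 0.2159] mid [0.5145 0.2146] sidefit [0.5152 0.2135] 238
```

View pics/w3.png

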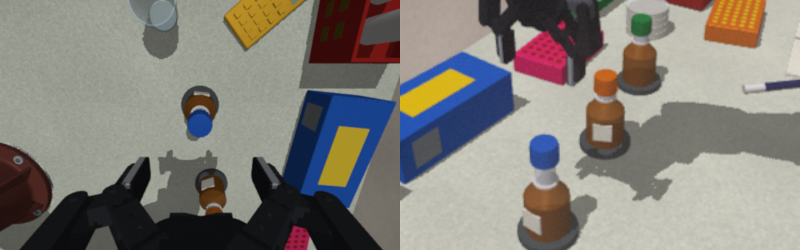

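The picture shows the blue cap raised (crop 544,150), the orange cap low on its bottle (605,82) and the green cap unchanged (641,25), with the gripper clear of all three. Handing in.

```bash
python3 -c "
from h import *
print(r.job_done())"
```

```text
the job is handed in; nothing more can be done
None
```

I pressed the orange cap fully home first, then pulled the blue cap up to its vented stop. I handed the job in at about 9.9 s of the 38 s allowed.

| Cap | What I did | Stop reached | Top before | Top after | Nominal top |
|---|---|---|---|---|---|
| Orange | Pressed down with the shut fingers | Force rose to 34 N with no further travel, tip at 133.4 mm | about 154 mm | about 133 mm | 134 mm (home) |
| Blue | Gripped at 50 N, pulled straight up, released | Pull rose to 36 N after about 22.5 mm of travel | about 133.5 mm | 155–156 mm | 156 mm (vented) |
| Green | Not touched | – | 138.6 mm | 138.8 mm | as found |

After the release the gripper rose about 120 mm, clear of everything, with the wrist force near zero. The cameras differed from each other and from the nominal heights by up to about 1.5 mm, which fits their 2 mm calibration. None of the checks failed.

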